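# Load the parts cleaner and set its level fader

## Task

Pick up the open-fronted scoop tray by its leaning grip post and tip all four salvaged parts into the hopper of the parts cleaner, then set the empty tray down upright on the bench and let go of it. After that, slide the fader on the cleaner's sloped front panel along its track until the line on its cap lines up with the tip of the arrow-shaped pointer, and leave it there. Do not shift the pointer, and leave the other things on the bench where they are.

Things in the scene. Friction and masses are not known exactly. Their poses are not given: they have to be found in the camera images.
- cleaner: grey bench-top parts cleaner, fixed to the bench, 270 mm deep (x), 236 mm wide (y), 152 mm high: an open steel hopper with a sloped control panel in front of it, facing the robot. Origin on the bench under the rear half of the hopper; x points to the back of the machine, z up; it stands from x = -207 to +65 mm
- hopper_mouth (a point): centre of the hopper's open mouth, at rim height (152 mm above the bench); axes as the cleaner's. Mouth 185 mm (x) by 220 mm (y); hopper 77 mm deep with a flat floor. Its front wall flares forward: the rim at x = -95 mm from here overhangs the top of the panel, so a gripper at the fader must lean back towards the robot
- fader_top (a point): middle of the top of the fader's black cap, with a white index line. Cap: 44 mm along the slope (x), 18 mm along the track (y), standing square on the panel from 4 to 38 mm above it. Axes are the panel's: x up the slope, y along the level track (same as the cleaner's y), z square out of the panel, which faces the robot, sloped 27 deg from horizontal
- fader (a joint): position of the fader along its track in m, 0 at the -y end, 0.14 at the +y end; stays where it is left, moves with about 2 N
- pointer_tip (a point): tip of the arrow-shaped metal pointer (18 mm wide, 27 mm long, 8 mm high) clipped on the panel's lower edge, pointing up the slope at the track. The tip is 28 mm down the slope from the middle of the track, 8 mm above the panel; axes are the panel's. The fader is set when fader_top has the same y along the track as this tip
- tray: grey scoop tray, loose, 0.2 to 0.3 kg: floor 130 mm (x) by 100 mm (y), walls 37 mm high and 4 mm thick on both sides and at the rear (-x), open at the front (+x) without a lip; floor 4 mm thick. Origin at the centre of its underside, x towards the open front, z up
- tray_grip (a point): point on the axis of the tray's grip post, 55 mm up the post, at x = -95, z = 74 mm of the tray; axes as the tray's. The post is a black rubber-covered bar, 24 mm (along y) by 30 mm, 90 mm long, rising from the rear wall and leaning 30 deg from vertical, backwards, away from the open front
- tray_lip (a point): middle of the open front edge of the tray's floor (x = 65, z = 4 mm of the tray)
- heatsink0: finned aluminium heat sink in the tray, 46 x 34 x 26 mm, 35 to 70 g; origin at the centre of its underside
- heatsink1: second such heat sink in the tray
- foot0: conical steel equipment foot in the tray, 36 mm across, 24 mm high, 20 to 45 g; origin at the centre of its underside
- foot1: second such foot in the tray
- cassette0: audio cassette case lying flat, 108 x 68 x 16 mm; origin at the centre of its underside (a bystander)
- cassette1: another audio cassette case lying flat, 108 x 68 x 16 mm; origin at the centre of its underside (a bystander)
- screwdriver: screwdriver lying on the bench, 190 mm long, along its x axis; origin at its middle on the bench (a bystander)
- spool: empty wire spool standing on end, 60 mm across, 45 mm high; origin at the centre of its underside (a bystander)
- spray_can: closed metal can, 52 mm across, 150 mm high; origin at the centre of its underside (a bystander)
- loudspeaker: bare loudspeaker resting on its magnet, cone up, 90 x 90 mm, 53 mm high; origin at the centre of its underside (a bystander)
Not all that is in view belongs to the job. What is shaped like the foot1 but yellow is not meant.

How it is judged:
On the way, in this order (a step that is already met when the one before it is completed fails the run):
1. all four parts are in the hopper (x of heatsink0 in the frame of hopper_mouth between -0.1 and 0.1 m and y of heatsink0 in the frame of hopper_mouth between -0.115 and 0.115 m and z of heatsink0 in the frame of hopper_mouth between -0.085 and 0.005 m and x of heatsink1 in the frame of hopper_mouth between -0.1 and 0.1 m and y of heatsink1 in the frame of hopper_mouth between -0.115 and 0.115 m and z of heatsink1 in the frame of hopper_mouth between -0.085 and 0.005 m and x of foot0 in the frame of hopper_mouth between -0.1 and 0.1 m and y of foot0 in the frame of hopper_mouth between -0.115 and 0.115 m and z of foot0 in the frame of hopper_mouth between -0.085 and 0.005 m and x of foot1 in the frame of hopper_mouth between -0.1 and 0.1 m and y of foot1 in the frame of hopper_mouth between -0.115 and 0.115 m and z of foot1 in the frame of hopper_mouth between -0.085 and 0.005 m), for 0.2 s.
2. the tray stands upright on the bench, released (height (world z) of tray below 0.008 m and angle between tray's own z axis and vertical below 0.1 rad and contact force between tray and the arm below 0.05 N and contact force between tray and the fingers below 0.05 N and linear speed of tray below 0.02 m/s), for 0.2 s.
3. the fader is lined up with the pointer (y of fader_top in the frame of pointer_tip between -0.005 and 0.005 m and velocity of joint fader between -0.005 and 0.005 m/s), for 0.2 s.
At the end, for the whole second after the job is handed in: All four parts lie in the hopper (below its rim), the tray stands upright on the bench (flat within 0.1 rad, underside within 8 mm of the bench), released and at rest, and the fader rests within 5 mm of the pointer's tip along the track (all of step 1 and all of step 2 and all of step 3); the robot touches nothing.
It fails at once if the pointer is shifted by more than 6 mm (distance of pointer_tip from where it was at the start of the episode above 0.006 m).
It fails at once if a bystander is shifted by more than 30 mm (distance of any of cassette0, cassette1, screwdriver, spool, spray_can, loudspeaker from where it was at the start of the episode above 0.03 m).
It also fails if it takes over 67 s, if anything falls off the work surface, if the arm or the gripper's body presses on something with over 40 N, if the wrist force passes 120 N, or if a joint passes its speed limit or range.

## Robot

A 6-joint arm with a two-finger parallel gripper is mounted at the origin on the work surface. World frame = base frame: x ahead of the robot, y to its left, z up, the work surface at z = 0. Lengths are in m, angles in rad, forces in N, time in s.
With the tool pointing down it reaches from about 0.275 to 0.725 m from the base axis. Payload 15.9 kg.
Tool frame: the origin (TCP) lies midway between the tips of the shut fingers; the grasp point (between the pads) lies 19 mm behind it; z points along the fingers, y is the line along which they close (so a half turn about z gives the same grasp; the last joint's range is limited). The gripper opens to 85 mm and grips with 20 to 120 N. Pads are 22 mm wide; open, the fingers measure 114 mm over their backs; the gripper's body (76 mm by 85 mm) begins 54 mm behind the grasp point. The pads swing forward as they close: fully open they stand 13 mm farther back than shut.
Start: joints at [1.169, 0.213, -0.034, 1.323, 0, 1.571], TCP at [0.196, 0.46, 0.231] pointing down, gripper open.
Joint ranges: [-2.98, 2.98], [-0.74, 1.72], [-1.14, 1.35], [-2.1, 2.04], [-1.57, 1.44], [-3.14, 3.14]. Speed limits (rad/s): [1.89, 1.89, 2.39, 2.57, 3.14, 3.14].

## Interface

Orientations are given as [roll, pitch, yaw] about the fixed x, y, z axes, in that order (R = Rz(yaw) Ry(pitch) Rx(roll)).
In Python, from plant import readout, imaging, order, nets gives the robot as it stands.
- The arm moves only by the tool apply_moves, never from a script. Its argument "rows" is one flat list of numbers, 7 for each row, row after row: the shift along the tool's x, y, z in mm, then the turn, a rotation vector about the tool's x, y, z in degrees, then the opening, from -1 (shut) to 1 (fully open). A call has 1 to 5 rows; each row shifts and turns the commanded pose from where the row before left it, along the tool's axes as they then stand; what a row does not reach is not made up. A row lasts 1/10 s, in which the tool goes at most 50 mm and 8.59 degrees, less where a joint would pass 70% of its speed; a pose out of reach is approached as far as the arm can. A call with a gripper value outside its range is refused whole. The fingers move at their own pace and stop on an object; "squeeze" is the grip in N (left out, the last holds). Time passes only in rows, so rows that do not move let the fingers close. It gives the time, the measured TCP pose, the force, the opening and the grip force at its end, in the units of the state.
- readout.state(): the state, without advancing time (a new reading comes with each control period).
- imaging.snapshot(name): name is "scene" or "top" or "wrist"; returns a dict with "pixels" (420x560x3 uint8, red, green, blue), "z_map" (420x560 float32, m along the optical axis (not along the pixel's ray), 0 where there is no reading), "camera_matrix" (3x3 intrinsics, pixels), "R" (3x3) and "t" (3): a world point X has camera coordinates R X + t; the wrist camera has in their place "hand_eye" (4x4, takes a point from camera to tool coordinates, whose origin is the TCP and whose axes are the flange's). Camera axes: x right, y down, z forward; pixel columns grow to the right and rows downward; lengths in m; the calibration is good to about 2 mm. A picture is of the moment at which its call begins: read the wrist's pose just before it.
- order.close_job(): hands the job in; it is judged then, once.
Trained networks look in the newest picture that a camera, given by its name, has taken for a name from the list of things; names that differ only in an ending like _2 or _b are one class to them, and where a whole thing is asked for, a point or a joint stands for the part that bears it (a point fixed in the world has none). Each returns a list of dicts, best first, with "conf" (0 to 1); they miss things now and then, are a little off and sometimes report something else, mostly with a low value. They report only what shows in the picture. A call takes as long as a camera call. They do not tell look-alikes from the thing itself.
- nets.outline_of(query, camera): "mask" (420x560 bool, what is visible of it) and "box" ([left, top, right, bottom] in pixels, round what is visible of it).
The state is a dict: "clock": time; "joints": joint angles; "qvel": joint speeds; "joint_torque": joint torques, N m; "tool_pos": TCP position; "tcp_rot": TCP orientation; "force": force on the tool from outside, world axes, zero at the start; "torque": the same for the moment, N m; "grip_width": finger opening in m; "gripper_force": force on a finger pad.
Only numpy, scipy, OpenCV 4.12 (cv2) and the standard library are available. Lean on these libraries where they do the work, as an engineer would, in place of code of your own. Each camera call takes 0.05 s, during which the arm holds its last target. There are 200 camera calls.

## Working session

There is one attempt and no reset: what is moved stays moved. The work goes in short steps, Python scripts to look and compute and a tool call to move; the robot and the scene stay as the last step left them, time stands still between calls to the robot, and variables do not carry over. Pictures are saved under pics/ and viewed, at most 10 in all, crops included, and the job is handed in when it is done.

Besides the shell and the picture viewer there is one more tool, called after "Call:" in YAML: its name, and indented under it one key for each argument. apply_moves: Moves the arm, as the interface text tells. Its arguments: {"type":"object","properties":{"rows":{"type":"array"},"squeeze":{"type":"number"}},"required":["rows"]}

```bash
ls; mkdir -p pics; python3 - <<'E'
from plant import readout, imaging
import cv2,numpy as np
print(readout.state())
a=[]
for n in("scene","top"):
    s=imaging.snapshot(n); np.savez(n+".npz",**s)
    print(n,s["camera_matrix"],s["R"],s["t"])
    cv2.imwrite(f"pics/{n}.png",s["pixels"][:,:,::-1])
E
```

```text
pics
{'clock': 0.0, 'joints': array([ 1.16902932e+00,  2.13336206e-01, -3.50744564e-02,  1.32347758e+00,
        2.20865626e-05,  1.57078855e+00]), 'qvel': array([ 0.00136292, -0.00148308,  0.00145132,  0.00114655,  0.00044693,
       -0.00046437]), 'joint_torque': array([-1.04031140e-03, -6.86166072e+01,  4.87116587e+01,  1.76836835e-02,
       -7.28434247e-05,  1.38206140e-06]), 'tool_pos': array([0.19538382, 0.45987686, 0.23082003]), 'tcp_rot': array([-3.14050074e+00, -2.20950369e-05,  2.73983339e+00]), 'force': array([ 0.20579114,  0.00827618, -0.57846658]), 'torque': array([-0.04228322,  0.03224281, -0.03196328]), 'gripper_force': 0.0, 'grip_width': 0.08544425232340404}
scene [[429.98559979   0.         274.95581099]
 [  0.         429.98559979 211.95200663]
 [  0.           0.           1.        ]] [[-1.03067829e-02  9.99946879e-01  9.31553479e-05]
 [ 5.81667494e-01  6.07121604e-03 -8.13404000e-01]
 [-8.13361357e-01 -8.32939304e-03 -5.81699170e-01]] [ 0.01978523 -0.23696162  1.68244008]
top [[406.46440696   0.         272.86163924]
 [  0.         406.46440696 206.77659587]
 [  0.           0.           1.        ]] [[-0.01396181 -0.99987536 -0.0073707 ]
 [-0.9955093   0.01459034 -0.09353263]
 [ 0.09362851  0.00603172 -0.99558893]] [0.02091118 0.57818357 1.07065028]
```

View pics/scene.png

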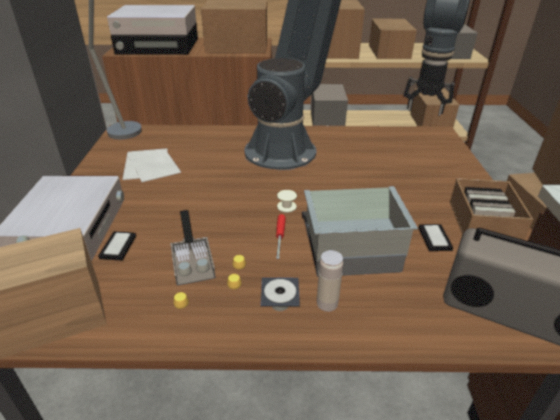

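View pics/top.png

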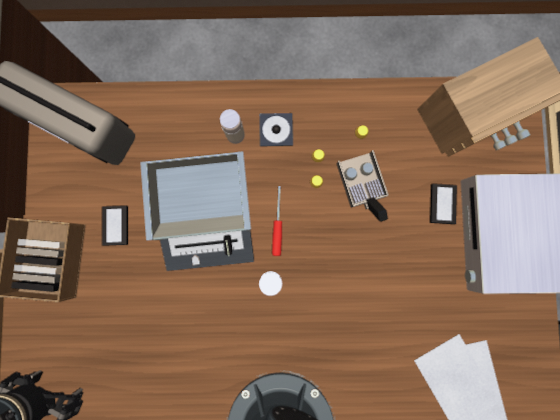

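The scene view looks back at the robot. In the top view the tray is at (363,180) with its post at (376,209) towards the robot. The hopper is at (198,195), the fader cap at (228,245) and the pointer at (195,260).

```bash
cat > h.py <<'E'
import numpy as np,cv2
from plant import readout,imaging,nets
from scipy.spatial.transform import Rotation as Ro
def pts(s):
    K=s["camera_matrix"];z=s["z_map"];v,u=np.mgrid[:420,:560]
    P=np.stack([(u-K[0,2])/K[0,0]*z,(v-K[1,2])/K[1,1]*z,z],-1)
    if "hand_eye" in s: 
        return P@s["hand_eye"][:3,:3].T+s["hand_eye"][:3,3]
    return (P-s["t"])@s["R"]
E
python3 - <<'E'
from h import *
np.set_printoptions(precision=4,suppress=True)
for cam in("top","scene"):
    s=imaging.snapshot(cam);W=pts(s);ok=s["z_map"]>0
    for n in["cleaner","tray","tray_grip","fader_top","pointer_tip","heatsink0","foot0","spray_can","loudspeaker","screwdriver","spool","cassette0"]:
        for d in nets.outline_of(n,cam)[:4]:
            if d["conf"]<.3: continue
            m=d["mask"]&ok; P=W[m]
            if len(P)<5: continue
            print(cam,n,round(d["conf"],2),d["box"],"med",np.median(P,0),"min",np.percentile(P,2,axis=0),"max",np.percentile(P,98,axis=0))
            r=lambda Q:(cv2.minAreaRect(Q[:,:2].astype(np.float32)*1000))
            if n=="cleaner":
                Q=P[P[:,2]>.145]; print("  rim",len(Q),r(Q))
            if n in("tray","tray_grip"):
                Q=P[(P[:,2]>.03)&(P[:,2]<.042)];print("  wall",len(Q),r(Q) if len(Q)>4 else 0)
                Q=P[P[:,2]>.055]; print("  post",len(Q),Q.mean(0) if len(Q) else 0, Q[np.argmax(Q[:,2])] if len(Q) else 0)
    if cam=="top":
        for (u,v) in[(228,236),(228,245),(228,252),(195,256),(195,260),(196,265),(230,238)]: print(u,v,W[v,u])
E
```

```text
top cleaner 0.65 [137.9, 154.3, 254.5, 271.7] med [0.568  0.2055 0.0761] min [0.4289 0.0781 0.0269] max [0.6935 0.3184 0.154 ]
  rim 1536 ((598.2863159179688, 200.17474365234375), (190.52293395996094, 250.4700164794922), 5.088939189910889)
top tray 0.87 [336.7, 149.5, 390.1, 221.3] med [ 0.6515 -0.2417  0.014 ] min [ 0.5416 -0.2894 -0.0005] max [ 0.7217 -0.1701  0.1081]
  wall 267 ((643.6470336914062, -232.79286193847656), (145.14808654785156, 101.78156280517578), 16.308256149291992)
  post 248 [ 0.5601 -0.254   0.0899] [ 0.5558 -0.2582  0.1141]
top tray_grip 0.67 [333.2, 151.8, 387.3, 221.7] med [ 0.6523 -0.2443  0.0184] min [ 0.5413 -0.2887  0.    ] max [ 0.7214 -0.1721  0.1083]
  wall 231 ((642.8161010742188, -232.97042846679688), (143.38917541503906, 101.40330505371094), 16.47171974182129)
  post 249 [ 0.56   -0.254   0.0899] [ 0.5558 -0.2582  0.1141]
top fader_top 0.44 [222.6, 237.0, 227.8, 252.9] med [0.4823 0.1305 0.091 ] min [0.457  0.123  0.0757] max [0.5028 0.1393 0.0997]
top pointer_tip 0.57 [194.1, 257.3, 196.5, 264.8] med [0.4418 0.2192 0.0427] min [0.4312 0.2115 0.0392]
[... 4637 characters left out ...]
ax [0.6322 0.0121 0.0286]
scene screwdriver 0.39 [171.2, 210.4, 214.5, 283.0] med [ 0.6227 -0.2444  0.0194] min [ 0.5602 -0.2917  0.0025] max [ 0.7243 -0.1736  0.1038]
scene spool 0.88 [280.3, 192.7, 295.6, 210.6] med [0.3869 0.0216 0.0431] min [ 0.3528 -0.0061  0.0033] max [0.4055 0.0466 0.0491]
scene spool 0.49 [263.3, 278.9, 301.5, 311.0] med [ 0.7972 -0.0021  0.0476] min [ 0.7455 -0.0456  0.0024] max [0.8339 0.0414 0.0526]
scene cassette0 0.95 [95.1, 232.8, 135.0, 260.4] med [ 0.5932 -0.4531  0.0172] min [ 0.5339 -0.4895  0.0044] max [ 0.6392 -0.4205  0.0203]
scene cassette0 0.81 [416.7, 220.6, 453.0, 251.9] med [0.5497 0.4398 0.0171] min [0.4896 0.4088 0.0033] max [0.5933 0.4758 0.0207]
```

```bash
python3 - <<'E'
import numpy as np,cv2
s=np.load("top.npz")["pixels"][:,:,::-1]
a=cv2.resize(s[140:280,130:270],None,fx=4,fy=4,interpolation=cv2.INTER_CUBIC)[:,:]
b=cv2.resize(s[140:230,330:400],None,fx=3.4,fy=3.4,interpolation=cv2.INTER_CUBIC)
c=np.zeros((560,800,3),np.uint8);c[:,:560]=a;c[:b.shape[0],562:562+b.shape[1]]=b[:,:238]
cv2.imwrite("pics/crop.png",c)
E
```

```text
(no output)
```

View pics/crop.png

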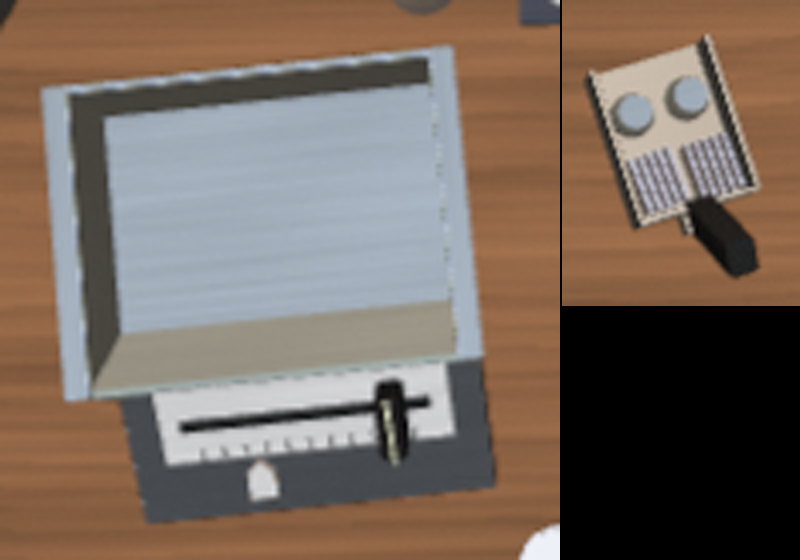

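Both close-ups agree with the nets: the tray's front faces away from the robot at yaw of about 16 deg, and the cleaner is at yaw of about 5 deg. The fader line is at crop (392,430) and the pointer tip at crop (262,462). Next I plan the pre-grasp.

```bash
cat >> h.py <<'E'
np.set_printoptions(precision=4,suppress=True)
def pose():
    s=readout.state();return np.array(s["tool_pos"]),Ro.from_euler("xyz",s["tcp_rot"])
def frame(yaw,tilt,sgn=1):
    """tool leaning back: z=(sin tilt,0,-cos tilt) in frame of heading yaw (deg), y = heading's y"""
    t=np.radians(tilt);z=np.array([np.sin(t),0,-np.cos(t)]);y=np.array([0,1.,0])
    return Ro.from_euler("z",yaw,degrees=True)*Ro.from_matrix(np.c_[np.cross(y,z),y,z])
def plan(wps,g,start=None,step=42,ang=7.5):
    """wps: list of (p,R[,n]); print tool-frame rows, rounded to 0.5 mm/0.1 deg, errors fed forward"""
    p,R=start or pose();rows=[]
    for w in wps:
        q,S=np.array(w[0]),w[1]
        n=max(1,int(np.ceil(max(np.linalg.norm(q-p)*1000/step,np.degrees((R.inv()*S).magnitude())/ang))))
        if len(w)>2:n=max(n,w[2])
        p0,R0=p,R;rv=(R0.inv()*S).as_rotvec()
        for k in range(1,n+1):
            qt=p0+(q-p0)*k/n;St=R0*Ro.from_rotvec(rv*k/n)
            d=np.round(R.inv().apply(qt-p)*2000)/2;a=np.round(np.degrees((R.inv()*St).as_rotvec()),1)
            rows.append([*d,*a,g]);p=p+R.apply(d/1000);R=R*Ro.from_rotvec(np.radians(a))
    for i in range(0,len(rows),5):
        print("["+", ".join(f"{v:g}" for r in rows[i:i+5] for v in r)+"]")
    return p,R
ty=16.2;TC=np.array([.6535,-.232,0]);TR=Ro.from_euler("z",ty,degrees=True)
MC=np.array([.598,.200,.152]);cy=5.2
GR=frame(ty,30);GP=TC+TR.apply([-.0855,0,.0575])
E
python3 - <<'E'
from h import *
print(GP)
plan([(GP-GR.apply([0,0,.13])+[0,0,.02],GR,21)],1)
E
```

```text
[ 0.5714 -0.2559  0.0575]
[-27.5, -26.5, 2, -0.5, -1.4, -1.8, 1, -26.5, -27, 2.5, -0.5, -1.3, -1.8, 1, -25.5, -28, 2.5, -0.5, -1.4, -1.9, 1, -24.5, -29, 3, -0.5, -1.4, -1.8, 1, -23.5, -29.5, 3.5, -0.4, -1.4, -1.8, 1]
[-22.5, -30.5, 4, -0.5, -1.3, -1.8, 1, -21.5, -31.5, 4, -0.5, -1.4, -1.9, 1, -20.5, -31.5, 4, -0.5, -1.4, -1.8, 1, -19, -32.5, 4.5, -0.5, -1.3, -1.8, 1, -18.5, -33.5, 5, -0.5, -1.4, -1.8, 1]
[-16.5, -33.5, 4.5, -0.5, -1.4, -1.9, 1, -16, -34.5, 5, -0.5, -1.4, -1.8, 1, -14.5, -35, 4.5, -0.5, -1.3, -1.8, 1, -13, -35, 5, -0.4, -1.4, -1.8, 1, -12, -36, 5, -0.5, -1.4, -1.9, 1]
[-11, -36, 5, -0.5, -1.3, -1.8, 1, -9, -37, 5, -0.5, -1.4, -1.8, 1, -8.5, -36.5, 4.5, -0.5, -1.4, -1.8, 1, -7, -37.5, 4.5, -0.5, -1.4, -1.9, 1, -5.5, -37, 4.5, -0.5, -1.3, -1.8, 1]
[-4, -38, 4.5, -0.5, -1.4, -1.8, 1]
```

Call:
apply_moves:
  rows: [-27.5,-26.5,2,-0.5,-1.4,-1.8,1,-26.5,-27,2.5,-0.5,-1.3,-1.8,1,-25.5,-28,2.5,-0.5,-1.4,-1.9,1,-24.5,-29,3,-0.5,-1.4,-1.8,1,-23.5,-29.5,3.5,-0.4,-1.4,-1.8,1]
  squeeze: 80

```text
clock: 1.9
tool_pos: [0.2703, 0.2842, 0.2216]
tcp_rot: [3.109, 0.125, 2.898]
force: [0.5, -0.2, -0.1]
grip_width: 0.0856
gripper_force: 0.0
```

Call:
apply_moves:
  rows: [-22.5,-30.5,4,-0.5,-1.3,-1.8,1,-21.5,-31.5,4,-0.5,-1.4,-1.9,1,-20.5,-31.5,4,-0.5,-1.4,-1.8,1,-19,-32.5,4.5,-0.5,-1.3,-1.8,1,-18.5,-33.5,5,-0.5,-1.4,-1.8,1]

```text
clock: 2.4
tool_pos: [0.3454, 0.1092, 0.2117]
tcp_rot: [3.094, 0.251, 3.055]
force: [0.5, 1.3, 0.2]
grip_width: 0.0854
gripper_force: 0.0
```

Call:
apply_moves:
  rows: [-16.5,-33.5,4.5,-0.5,-1.4,-1.9,1,-16,-34.5,5,-0.5,-1.4,-1.8,1,-14.5,-35,4.5,-0.5,-1.3,-1.8,1,-13,-35,5,-0.4,-1.4,-1.8,1,-12,-36,5,-0.5,-1.4,-1.9,1]

```text
clock: 2.9
tool_pos: [0.419, -0.0647, 0.2023]
tcp_rot: [3.103, 0.378, -3.067]
force: [0.9, 1.3, 0.4]
grip_width: 0.0853
gripper_force: 0.0
```

Call:
apply_moves:
  rows: [-11,-36,5,-0.5,-1.3,-1.8,1,-9,-37,5,-0.5,-1.4,-1.8,1,-8.5,-36.5,4.5,-0.5,-1.4,-1.8,1,-7,-37.5,4.5,-0.5,-1.4,-1.9,1,-5.5,-37,4.5,-0.5,-1.3,-1.8,1,-4,-38,4.5,-0.5,-1.4,-1.8,1]

```text
invalid input at $.rows: expected 1 to 5 rows
```

Call:
apply_moves:
  rows: [-11,-36,5,-0.5,-1.3,-1.8,1,-9,-37,5,-0.5,-1.4,-1.8,1,-8.5,-36.5,4.5,-0.5,-1.4,-1.8,1,-7,-37.5,4.5,-0.5,-1.4,-1.9,1,-5.5,-37,4.5,-0.5,-1.3,-1.8,1]

```text
clock: 3.4
tool_pos: [0.4935, -0.2395, 0.1921]
tcp_rot: [3.133, 0.499, -2.895]
force: [1.6, 0.3, 0.8]
grip_width: 0.0852
gripper_force: 0.0
```

Call:
apply_moves:
  rows: [-4,-38,4.5,-0.5,-1.4,-1.8,1,0,0,0,0,0,0,1]

```text
clock: 3.6
tool_pos: [0.5088, -0.2768, 0.1885]
tcp_rot: [3.14, 0.523, -2.862]
force: [-0.5, 0.7, -0.6]
grip_width: 0.0855
gripper_force: 0.0
```

```bash
python3 - <<'E'
from h import *
p,R=pose();s=imaging.snapshot("wrist");W=R.apply(pts(s).reshape(-1,3)).reshape(420,560,3)+p
print(p,readout.state()["joints"]);ok=s["z_map"]>0
L=TR.inv().apply((W-TC).reshape(-1,3)).reshape(420,560,3)
for n in["tray"]:
    for d in nets.outline_of(n,"wrist")[:2]:
        Q=L[d["mask"]&ok];print(d["conf"],d["box"],len(Q))
        # post points: behind wall, high
        P=Q[(Q[:,2]>.05)]
        u=np.array([-.5,0,.866]); base=P-[-.095,0,.074]
        print("post y range",np.percentile(P[:,1],[2,50,98]),"along",np.percentile(base@u,[2,98]),"across",np.percentile(base@[.866,0,.5],[2,50,98]))
        Wl=Q[(Q[:,2]>.034)&(Q[:,2]<.04)];print("walls",Wl.min(0),Wl.max(0),cv2.minAreaRect(Wl[Wl[:,0]>-.06][:,:2].astype(np.float32)*1000))
cv2.imwrite("pics/w1.png",s["pixels"][:,:,::-1])
plan([(GP,GR,4)],1)
E
```

```text
[ 0.5088 -0.2768  0.1885] [-0.7288  0.1259 -0.3726  0.7765  0.4364 -0.9418]
0.88 [236.6, 157.3, 333.5, 256.2] 4934
post y range [-0.0132 -0.0017  0.0099] along [-0.0102  0.0355] across [-0.0158 -0.0051  0.0124]
walls [-0.0932 -0.0516  0.034 ] [0.0603 0.0488 0.0394] ((0.31377410888671875, -1.3172111511230469), (120.41759490966797, 100.05001068115234), 0.25311294198036194)
0.74 [438.8, 287.9, 485.4, 393.3] 650
post y range [0.0566 0.2743 0.3016] along [-0.1673  0.1913] across [0.0169 0.3102 0.3302]
walls [0.1966 0.2913 0.0345] [0.2052 0.3127 0.0397] ((200.10861206054688, 302.40264892578125), (22.748291015625, 3.4992003440856934), 72.3200912475586)
[2, -0, 36.5, 0, -0, -0, 1, 2, -0.5, 37, 0, -0.1, -0.1, 1, 2.5, -0, 36.5, 0, 0, -0, 1, 2, -0.5, 37, 0, -0, -0.1, 1]
```

View pics/w1.png

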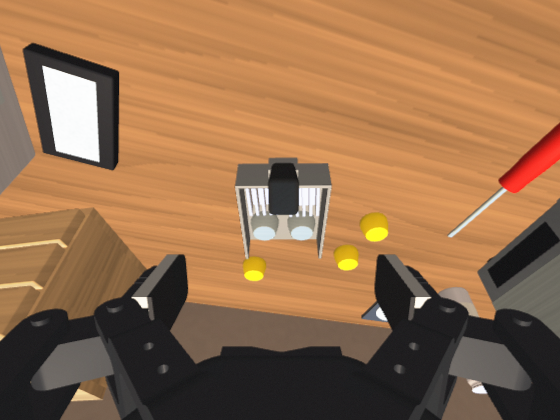

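The wrist view shows the tray at (284,205) with its post at (284,190) centred between the fingers. The fit is within 2 mm, so I descend and close.

Call:
apply_moves:
  rows: [10,-2.5,20,0,-0.1,-0.2,1,0,0,42,0,0,0,1,0,0,42,0,0,0,1,0,0,30,0,0,0,1,0,0,13,0,0,0,1]

```text
clock: 4.2
tool_pos: [0.5708, -0.2547, 0.0552]
tcp_rot: [3.14, 0.522, -2.856]
force: [0.6, -1.2, 1.5]
grip_width: 0.0851
gripper_force: 0.0
```

Call:
apply_moves:
  rows: [0,0,0,0,0,0,-1,0,0,0,0,0,0,-1,0,0,0,0,0,0,-1,0,0,0,0,0,0,-1,0,0,0,0,0,0,-1]
  squeeze: 80

```text
clock: 4.7
tool_pos: [0.5715, -0.2576, 0.0588]
tcp_rot: [-3.14, 0.526, -2.856]
force: [-5.6, 0.3, 10.4]
grip_width: 0.023
gripper_force: 78.7
```

Call:
apply_moves:
  rows: [0,0,0,0,0,0,-1,0,0,0,0,0,0,-1,0,0,0,0,0,0,-1]

```text
clock: 5.0
tool_pos: [0.5715, -0.2576, 0.0588]
tcp_rot: [-3.14, 0.526, -2.856]
force: [-4.9, 1.1, 10.1]
grip_width: 0.023
gripper_force: 78.8
```

Gripped. Next I plan the lift, the carry (tray rear slightly low) and the pour.

```bash
cat >> h.py <<'E'
hy=17.;LIP=MC+Ro.from_euler("z",cy,degrees=True).apply([-.035,0,.04])
def pour(th,lip=LIP,h=hy):
    t=np.radians(th);H=Ro.from_euler("z",h,degrees=True)
    x=np.array([np.cos(t),0,-np.sin(t)]);z=np.array([np.sin(t),0,np.cos(t)])
    return lip+H.apply(-.1505*x+.0545*z),frame(h,30-th)
E
python3 - <<'E'
from h import *
p,R=pose();print(p,pour(0)[0],pour(30)[0],pour(60)[0])
st=plan([(p+[-.0,0,.03],frame(ty,32),3),(p+[-.01,0,.17],frame(ty,38),6)],-1)
print();hi=pour(-8,LIP+[0,0,.03])
st=plan([(*hi,15),(*pour(0),5)],-1,st)
print();st=plan([(*pour(t),1) for t in range(4,61,4)],-1,st)
E
```

```text
[ 0.5715 -0.2576  0.0588] [0.4192 0.1528 0.2465] [0.4646 0.1667 0.3144] [0.5363 0.1886 0.3496]
[-5, -0, -8.5, -0, -0.6, 0, -1, -5, -0, -8.5, -0, -0.6, 0.1, -1, -5.5, -0, -9, -0, -0.7, 0, -1, -11, 0.5, -20.5, -0, -1, 0, -1, -11.5, 0.5, -20.5, -0, -1, 0, -1]
[-11.5, 0.5, -20, -0, -1, 0, -1, -12, 0.5, -20, -0, -1, 0, -1, -12.5, 0, -20, -0, -1, 0, -1, -12.5, 0.5, -19.5, -0, -1, 0, -1]

[0.5, 29, -2.5, -0, 0, -0, -1, 0, 29, -2.5, -0.1, 0, -0.1, -1, 0.5, 29, -2.5, -0, 0, -0, -1, 0.5, 28.5, -2.5, -0, 0, -0.1, -1, 0, 29, -2.5, -0.1, 0, 0, -1]
[0.5, 29, -2.5, -0, 0, -0, -1, 0, 29, -2.5, -0, 0, -0.1, -1, 0.5, 29, -2.5, -0.1, 0, -0, -1, 0, 29, -2.5, -0, 0, -0.1, -1, 0.5, 29, -2, -0, 0, 0, -1]
[-0, 29, -2.5, -0.1, 0, -0, -1, 0, 28.5, -2.5, -0, 0, -0.1, -1, 0, 29, -2.5, -0, 0, -0, -1, 0.5, 29, -2, -0.1, 0, -0, -1, -0, 29, -2.5, -0, 0, -0.1, -1]
[0, 0, 2, -0, 1.6, 0, -1, 0, 0, 2, -0, 1.6, 0, -1, 0, 0, 2.5, -0, 1.6, 0, -1, -0, 0, 2, -0, 1.6, 0, -1, -0, 0, 2, -0, 1.6, 0, -1]

[-9, 0, -7, -0, 4, 0, -1, -9, 0, -7, -0, 4, 0, -1, -8.5, 0, -6.5, -0, 4, 0, -1, -9, 0, -7, -0, 4, 0, -1, -8.5, 0, -7, -0, 4, 0, -1]
[-9, 0, -7, -0, 4, 0, -1, -9, 0, -6.5, -0, 4, 0, -1, -8.5, 0, -7, -0, 4, 0, -1, -9, 0, -7, -0, 4, 0, -1, -8.5, 0, -7, -0, 4, 0, -1]
[-9, 0, -7, -0, 4, -0, -1, -9, 0, -6.5, -0, 4, -0, -1, -8.5, 0, -7, -0, 4, -0, -1, -9, 0, -7, -0, 4, -0, -1, -8.5, 0, -7, -0, 4, -0, -1]
```

Call:
apply_moves:
  rows: [-5,0,-8.5,0,-0.6,0,-1,-5,0,-8.5,0,-0.6,0.1,-1,-5.5,0,-9,0,-0.7,0,-1,-11,0.5,-20.5,0,-1,0,-1,-11.5,0.5,-20.5,0,-1,0,-1]
  squeeze: 115

```text
clock: 5.5
tool_pos: [0.5677, -0.257, 0.1355]
tcp_rot: [3.141, 0.593, -2.859]
force: [0.8, -0.2, -2.8]
grip_width: 0.023
gripper_force: 113.0
```

Call:
apply_moves:
  rows: [-11.5,0.5,-20,0,-1,0,-1,-12,0.5,-20,0,-1,0,-1,-12.5,0,-20,0,-1,0,-1,-12.5,0.5,-19.5,0,-1,0,-1]

```text
clock: 5.9
tool_pos: [0.561, -0.2575, 0.229]
tcp_rot: [-3.141, 0.663, -2.858]
force: [-0.0, 0.2, -3.9]
grip_width: 0.0226
gripper_force: 113.0
```

Call:
apply_moves:
  rows: [0,10,-1,0,0,0,-1,0,19,-1.5,0,0,0,-1,0.5,29,-2.5,-0.1,0,-0.1,-1,0.5,28.5,-2.5,0,0,-0.1,-1,0,29,-2.5,-0.1,0,0,-1]

```text
clock: 6.4
tool_pos: [0.5209, -0.147, 0.2333]
tcp_rot: [3.139, 0.661, -2.855]
force: [0.5, 0.2, -3.5]
grip_width: 0.0228
gripper_force: 113.0
```

```bash
python3 - <<'E'
from h import *
print(readout.state())
a=imaging.snapshot("scene");cv2.imwrite("pics/s2.png",cv2.resize(a["pixels"][100:310,100:380,::-1],None,fx=2.5,fy=2.5))
E
```

```text
{'clock': 6.4, 'joints': array([-0.5433, -0.1095, -0.5834,  0.6153,  0.4718, -0.7126]), 'qvel': array([ 0.4396, -0.5341, -0.4508, -0.1115, -0.1792,  0.4341]), 'joint_torque': array([ -7.2158, -37.1962,  57.1603,  -6.7329,   2.9513,  -1.2738]), 'tool_pos': array([ 0.5209, -0.147 ,  0.2333]), 'tcp_rot': array([ 3.1392,  0.6609, -2.8552]), 'force': array([ 0.5094,  0.2484, -3.4941]), 'torque': array([-0.3678,  1.1246, -0.029 ]), 'gripper_force': 113.0474317073822, 'grip_width': 0.02284511466232478}
```

View pics/s2.png

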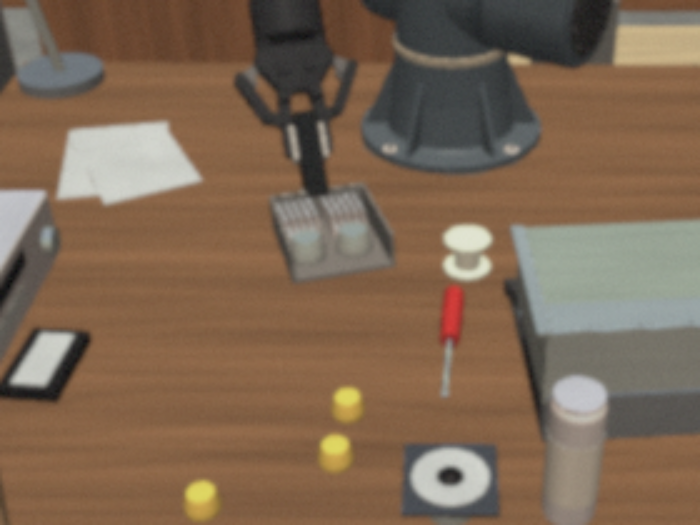

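The crop shows the tray held at about (330,230) with all four parts against its rear. I continue the carry.

```bash
python3 - <<'E'
from h import *
hi=pour(-8,LIP+[0,0,.03]);print(hi[0])
st=plan([(*hi,11),(*pour(0),5)],-1)
E
```

```text
[0.4134 0.151  0.255 ]
[0, 28.5, -2.5, -0, -0, -0, -1, 0, 28.5, -2.5, -0, -0, -0.1, -1, 0.5, 28.5, -2.5, -0, -0, -0, -1, -0, 28.5, -2.5, -0, -0, -0.1, -1, -0, 28.5, -2.5, -0, -0.1, -0, -1]
[-0, 28, -2, -0.1, 0, -0.1, -1, -0, 28.5, -2.5, 0, 0, 0, -1, -0, 28.5, -2.5, 0, 0, -0, -1, -0, 28.5, -2.5, 0, -0, -0.1, -1, -0.5, 28.5, -2.5, 0, -0, -0, -1]
[0, 28.5, -2, 0, -0, -0.1, -1, 0, 0, 2, 0, 1.6, 0, -1, 0, 0, 2, 0, 1.6, 0, -1, 0, 0, 2, -0, 1.6, 0, -1, 0, 0, 2, -0, 1.6, 0, -1]
[-0, 0, 2.5, -0, 1.6, 0, -1]
```

Call:
apply_moves:
  rows: [-6,20,-8,0,0,0,-1,0,28.5,-2.5,0,0,-0.1,-1,0.5,28.5,-2.5,0,0,0,-1,0,28.5,-2.5,0,0,-0.1,-1,0,28.5,-2.5,0,-0.1,0,-1]

```text
clock: 6.95
tool_pos: [0.4761, -0.0209, 0.251]
tcp_rot: [-3.141, 0.663, -2.851]
force: [1.1, -0.1, -3.1]
grip_width: 0.0228
gripper_force: 113.9
```

Call:
apply_moves:
  rows: [0,28,-2,-0.1,0,-0.1,-1,0,28.5,-2.5,0,0,0,-1,0,28.5,-2.5,0,0,0,-1,0,28.5,-2.5,0,0,-0.1,-1,-0.5,20,-2,0,0,0,-1]

```text
clock: 7.45
tool_pos: [0.4309, 0.1052, 0.2603]
tcp_rot: [-3.14, 0.663, -2.845]
force: [0.2, 0.5, -2.8]
grip_width: 0.0225
gripper_force: 113.9
```

Call:
apply_moves:
  rows: [0,15,-1,0,0,0,-1,0,5,0,0,0,0,-1]

```text
clock: 7.65
tool_pos: [0.4248, 0.1241, 0.2611]
tcp_rot: [-3.139, 0.663, -2.843]
force: [0.6, 0.6, -4.0]
grip_width: 0.0227
gripper_force: 114.1
```

```bash
python3 - <<'E'
from h import *
print(readout.state()["joints"],pose()[0])
st=plan([(*pour(0,LIP+[0,0,.01]),4)],-1)
st=plan([(*pour(t),1) for t in range(4,61,4)],-1,st)
E
```

```text
[ 0.2757 -0.5004 -0.7935  0.6147  0.0119 -0.018 ] [0.4248 0.1241 0.2611]
[0, 7.5, 1.5, -0, 2, 0, -1, 0, 7, 1, -0, 2, 0, -1, 0, 7.5, 1.5, -0, 2, 0.1, -1, 0, 7, 1.5, -0.1, 2, -0, -1]
[-3.5, 0, 2, 0, 4, -0, -1, -9, 0, -7, 0, 4, -0, -1, -9, 0, -7, 0, 4, -0, -1, -8.5, 0, -7, 0, 4, -0, -1, -9, 0, -7, 0, 4, -0, -1]
[-8.5, 0, -6.5, 0, 4, -0, -1, -9, 0, -7, 0, 4, -0, -1, -8.5, 0, -7, 0, 4, -0, -1, -9, 0, -7, 0, 4, 0, -1, -9, 0, -7, 0, 4, 0, -1]
[-8.5, 0, -6.5, 0, 4, 0, -1, -9, 0, -7, 0, 4, 0, -1, -8.5, 0, -7, 0, 4, 0, -1, -9, 0, -7, 0, 4, 0, -1, -9, 0, -7, 0, 4, 0, -1]
```

Call:
apply_moves:
  rows: [0,7.5,1.5,0,2,0,-1,0,7,1,0,2,0,-1,0,7.5,1.5,0,2,0.1,-1,0,7,1.5,-0.1,2,0,-1]

```text
clock: 8.05
tool_pos: [0.4203, 0.1513, 0.2566]
tcp_rot: [3.141, 0.522, -2.848]
force: [-0.2, -0.3, -3.6]
grip_width: 0.0228
gripper_force: 114.0
```

Call:
apply_moves:
  rows: [-3.5,0,2,0,4,0,-1,-9,0,-7,0,4,0,-1,-9,0,-7,0,4,0,-1,-8.5,0,-7,0,4,0,-1,-9,0,-7,0,4,0,-1]

```text
clock: 8.55
tool_pos: [0.4474, 0.1591, 0.2958]
tcp_rot: [3.141, 0.172, -2.848]
force: [0.1, -0.4, -3.4]
grip_width: 0.0232
gripper_force: 113.9
```

Call:
apply_moves:
  rows: [-8.5,0,-6.5,0,4,0,-1,-9,0,-7,0,4,0,-1,-8.5,0,-7,0,4,0,-1,-9,0,-7,0,4,0,-1,-9,0,-7,0,4,0,-1]

```text
clock: 9.05
tool_pos: [0.4886, 0.1715, 0.3316]
tcp_rot: [3.141, -0.176, -2.848]
force: [0.3, 0.5, -1.9]
grip_width: 0.0228
gripper_force: 113.9
```

Call:
apply_moves:
  rows: [-8.5,0,-6.5,0,4,0,-1,-9,0,-7,0,4,0,-1,-8.5,0,-7,0,4,0,-1,-9,0,-7,0,4,0,-1,-9,0,-7,0,4,0,-1]

```text
clock: 9.55
tool_pos: [0.4847, 0.1691, 0.2806]
tcp_rot: [3.138, -0.433, -2.847]
force: [5.0, -1.2, 8.6]
grip_width: 0.0228
gripper_force: 116.1
```

Call:
apply_moves:
  rows: [0,0,0,0,0,0,-1,0,0,0,0,0,0,-1,0,0,0,0,0,0,-1]

```text
clock: 9.85
tool_pos: [0.4856, 0.1697, 0.2825]
tcp_rot: [3.138, -0.427, -2.847]
force: [0.6, -0.7, -1.7]
grip_width: 0.023
gripper_force: 114.5
```

```bash
python3 - <<'E'
from h import *
print(readout.state()["joints"],pose()[0],readout.state()["force"])
o=np.zeros((560,800,3),np.uint8)
a=imaging.snapshot("scene")["pixels"][150:290,260:460,::-1];o[:280,:400]=cv2.resize(a,None,fx=2,fy=2)
a=imaging.snapshot("top")["pixels"][130:270,110:310,::-1];o[:280,400:]=cv2.resize(a,None,fx=2,fy=2)
a=imaging.snapshot("wrist")["pixels"][:,:,::-1];o[280:,:373]=cv2.resize(a,(373,280))
cv2.imwrite("pics/s3.png",o)
E
```

```text
[0.3258 0.6993 0.738  2.0365 0.0169 0.0283] [0.4856 0.1697 0.2825] [ 0.5801 -0.6785 -1.6881]
```

View pics/s3.png

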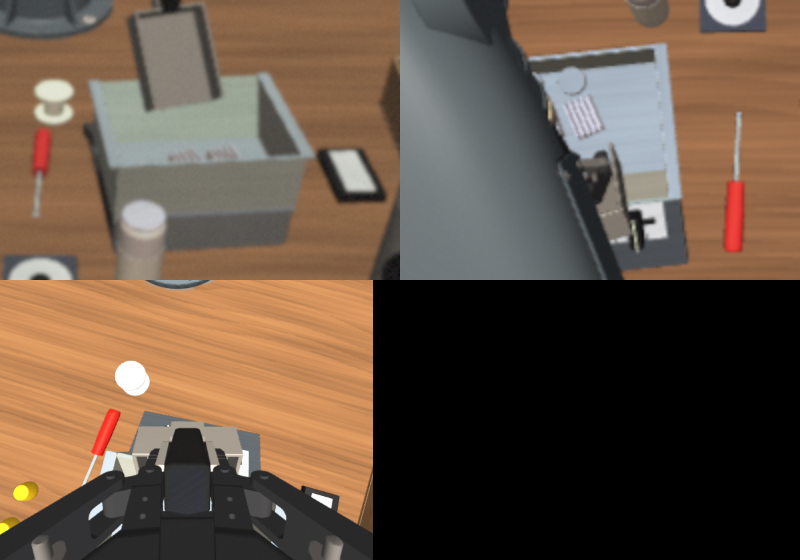

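The scene crop shows the tray empty, with both heat sinks in the hopper. The top view shows a foot and a heat sink there too; the rest is hidden by the arm. Joint 4 reached its limit, so I back out upwards and return the tray.

```bash
python3 - <<'E'
from h import *
p,R=pose()
a=pour(25,LIP+[0,0,.03]);b=pour(-3,LIP+[-.01,0,.04])
g=np.array([.5715,-.2576,.0588]);F=frame(ty,30)
st=plan([(p+[0.0,0,.04],frame(hy,-20),3),(*a,5)],-1)
print(st[0]);st=plan([(*b,4)],-1,st)
st=plan([(g+[0,0,.19],F,12)],-1,st,step=45)
print(st[0]); st=plan([(g+[0,0,.03],F,5),(g+[0,0,.006],F,2)],-1,st)
E
```

```text
[5.5, 0, -12, 0.1, -1.5, -0, -1, 5, 0, -12.5, 0.1, -1.5, -0.1, -1, 5, 0, -12.5, 0.1, -1.5, -0, -1, 7, 0.5, -0, -0, -5, -0, -1, 6.5, 1, -1, -0, -5, -0, -1]
[7, 0.5, -1.5, -0, -5, -0, -1, 6.5, 0.5, -2, -0, -5, -0, -1, 6, 1, -2.5, -0, -5, 0, -1]
[0.4549 0.1639 0.3352]
[13.5, 0.5, 13, -0, -7, 0, -1, 15, 1, 11.5, -0, -7, 0, -1, 16.5, 0.5, 9, -0, -7, 0, -1, 17.5, 1, 7.5, -0, -7, 0, -1]
[-1.5, -36.5, 4, 0, 0.3, 0.1, -1, -1, -37, 3.5, 0.1, 0.2, 0, -1, -1.5, -36.5, 4, -0, 0.3, 0.1, -1, -1.5, -36.5, 4, 0, 0.2, 0, -1, -1.5, -37, 3.5, 0.1, 0.3, 0.1, -1]
[-1.5, -36.5, 4, -0, 0.2, 0, -1, -1.5, -36.5, 4, 0, 0.3, 0.1, -1, -2, -37, 4, 0.1, 0.2, 0.1, -1, -1.5, -36.5, 4, -0, 0.3, 0, -1, -2, -36.5, 3.5, 0, 0.2, 0.1, -1]
[-1.5, -37, 4, 0.1, 0.3, 0, -1, -2, -36.5, 4, -0, 0.2, 0.1, -1]
[ 0.5714 -0.2577  0.2489]
[16, 0, 27.5, -0, 0, -0, -1, 16, 0, 28, -0, 0, -0, -1, 16, 0, 27.5, -0, 0, -0, -1, 16, 0, 28, -0, 0, -0, -1, 16, 0, 27.5, -0, 0, -0, -1]
[6, 0, 10.5, -0, 0, -0, -1, 6, 0, 10.5, -0, 0, -0, -1]
```

Call:
apply_moves:
  rows: [5.5,0,-12,0,-1.5,0,-1,5,0,-12.5,0,-1.5,0,-1,5,0,-12.5,0,-1.5,0,-1,7,0.5,0,0,-5,0,-1,6.5,1,-1,0,-5,0,-1]

```text
clock: 10.5
tool_pos: [0.4733, 0.1673, 0.326]
tcp_rot: [3.138, -0.167, -2.848]
force: [-0.1, 0.4, -0.8]
grip_width: 0.0226
gripper_force: 114.3
```

```bash
python3 - <<'E'
from h import *
p,R=pose();print(p,R.as_euler("xyz"),readout.state()["joints"],readout.state()["force"])
a=pour(25,LIP+[0,0,.03]);b=pour(-3,LIP+[-.01,0,.04])
g=np.array([.5715,-.2576,.0588]);F=frame(ty,30)
st=plan([(*a,3),(*b,4)],-1)
st=plan([(g+[0,0,.19],F,12)],-1,st,step=45)
E
```

```text
[0.4733 0.1673 0.326 ] [ 3.1379 -0.1673 -2.8481] [0.3333 0.3971 0.4403 1.781  0.0104 0.0393] [-0.1171  0.3836 -0.7997]
[6.5, 0.5, -2, 0.1, -4.9, -0.1, -1, 6.5, 1, -2.5, 0, -4.8, -0, -1, 6.5, 0.5, -3, 0.1, -4.9, -0.1, -1, 13.5, 0.5, 13, 0, -7, -0, -1, 15, 1, 11, 0, -7, -0, -1]
[16.5, 0.5, 9.5, 0, -7, -0, -1, 17, 1, 7.5, 0, -7, -0, -1]
[-1.5, -36.5, 4, 0, 0.3, 0.1, -1, -1, -37, 3.5, 0.1, 0.2, 0, -1, -1.5, -36.5, 4, 0, 0.3, 0.1, -1, -1.5, -36.5, 3.5, 0, 0.2, 0, -1, -1.5, -37, 4, 0.1, 0.3, 0.1, -1]
[-1.5, -36.5, 4, 0, 0.2, 0, -1, -1.5, -36.5, 4, 0, 0.3, 0.1, -1, -2, -37, 3.5, 0.1, 0.2, 0, -1, -1.5, -36.5, 4, 0, 0.3, 0.1, -1, -2, -36.5, 4, 0.1, 0.2, 0.1, -1]
[-1.5, -36.5, 4, -0, 0.3, 0, -1, -2, -37, 4, 0, 0.2, 0.1, -1]
```

Call:
apply_moves:
  rows: [6.5,0.5,-2,0.1,-4.9,-0.1,-1,6.5,1,-2.5,0,-4.8,0,-1,6.5,0.5,-3,0.1,-4.9,-0.1,-1,13.5,0.5,13,0,-7,0,-1,15,1,11,0,-7,0,-1]

```text
clock: 11.0
tool_pos: [0.4339, 0.1588, 0.3134]
tcp_rot: [3.141, 0.294, -2.845]
force: [-0.0, -0.2, -1.1]
grip_width: 0.0227
gripper_force: 114.3
```

Call:
apply_moves:
  rows: [16.5,0.5,9.5,0,-7,0,-1,17,1,7.5,0,-7,0,-1]

```text
clock: 11.2
tool_pos: [0.4104, 0.153, 0.2882]
tcp_rot: [3.141, 0.518, -2.845]
force: [-1.1, -0.5, -1.7]
grip_width: 0.0227
gripper_force: 114.4
```

Call:
apply_moves:
  rows: [-1.5,-36.5,4,0,0.3,0.1,-1,-1,-37,3.5,0.1,0.2,0,-1,-1.5,-36.5,4,0,0.3,0.1,-1,-1.5,-36.5,3.5,0,0.2,0,-1,-1.5,-37,4,0.1,0.3,0.1,-1]

```text
clock: 11.7
tool_pos: [0.4787, -0.0196, 0.2754]
tcp_rot: [-3.139, 0.49, -2.85]
force: [0.8, 1.7, -2.1]
grip_width: 0.0228
gripper_force: 114.4
```

Call:
apply_moves:
  rows: [-1.5,-36.5,4,0,0.2,0,-1,-1.5,-36.5,4,0,0.3,0.1,-1,-2,-37,3.5,0.1,0.2,0,-1,-1.5,-36.5,4,0,0.3,0.1,-1,-2,-36.5,4,0.1,0.2,0.1,-1]

```text
clock: 12.2
tool_pos: [0.5469, -0.1905, 0.2619]
tcp_rot: [-3.138, 0.468, -2.856]
force: [0.3, -0.1, -0.7]
grip_width: 0.0227
gripper_force: 114.4
```

Call:
apply_moves:
  rows: [-1.5,-36.5,4,0,0.3,0,-1,-2,-37,4,0,0.2,0.1,-1,0,0,0,0,0,0,-1]

```text
clock: 12.5
tool_pos: [0.5744, -0.2609, 0.2552]
tcp_rot: [-3.139, 0.458, -2.86]
force: [-0.9, 1.9, -2.3]
grip_width: 0.0227
gripper_force: 114.4
```

```bash
python3 - <<'E'
from h import *
p,R=pose();print(p,R.as_euler("xyz"),readout.state()["force"])
t=imaging.snapshot("top");W=pts(t);ok=t["z_map"]>0
Rm=Ro.from_euler("z",cy,degrees=True)
for n in("heatsink0","foot0","tray"):
    for d in nets.outline_of(n,"top")[:5]:
        m=d["mask"]&ok;Q=W[m]
        if d["conf"]>.3:print(n,d["conf"],d["box"],np.median(Q,0),"mouth",Rm.inv().apply(np.median(Q,0)-MC))
        if n=="tray" and d["conf"]>.6:
            q=Q[Q[:,2]<p[2]+.02];  x=TR.inv().apply(q-p)
            f=x[(x[:,0]>.05)&(abs(x[:,1])<.042)&(x[:,0]<.14)]
            c=np.linalg.lstsq(np.c_[f[:,:2],np.ones(len(f))],f[:,2],rcond=None)[0];print("floor plane",c,np.degrees(np.arctan(c[:2])),len(f))
o=np.zeros((560,800,3),np.uint8)
o[:,:]=cv2.resize(t["pixels"][100:310,110:410,::-1],(800,560))
cv2.imwrite("pics/s4.png",o)
g=np.array([.5715,-.2576,.0588]);F=frame(ty,30)
plan([(g+[0,0,.03],F,5),(g+[0,0,.006],F,2)],-1)
E
```

```text
[ 0.5744 -0.2609  0.2552] [-3.1387  0.4577 -2.8603] [-0.8706  1.851  -2.2835]
heatsink0 0.76 [191.2, 180.4, 212.8, 199.2] [0.6218 0.1941 0.0943] mouth [ 0.0232 -0.008  -0.0577]
heatsink0 0.5 [170.9, 179.9, 192.7, 202.4] [0.6148 0.244  0.0953] mouth [ 0.0208  0.0423 -0.0567]
foot0 0.61 [308.2, 172.3, 326.6, 187.7] [ 0.6476 -0.1055  0.0225] mouth [ 0.0217 -0.3088 -0.1295]
foot0 0.61 [354.6, 123.5, 366.9, 137.4] [ 0.7846 -0.233   0.0226] mouth [ 0.1466 -0.4481 -0.1294]
foot0 0.6 [190.6, 162.7, 203.7, 176.8] [0.6687 0.2071 0.0994] mouth [ 0.0711  0.0006 -0.0526]
foot0 0.58 [168.0, 168.2, 182.2, 178.3] [0.6642 0.2631 0.0994] mouth [ 0.0716  0.0569 -0.0526]
foot0 0.52 [309.2, 149.9, 322.7, 160.6] [ 0.72   -0.1105  0.023 ] mouth [ 0.0934 -0.3203 -0.129 ]
tray 0.96 [349.4, 126.1, 414.7, 203.9] [ 0.6558 -0.2426  0.2078] mouth [ 0.0174 -0.446   0.0558]
floor plane [ 0.0463  0.0037 -0.0533] [2.6526 0.2124] 1393
tray 0.64 [192.5, 178.3, 210.2, 199.7] [0.6223 0.1947 0.0952] mouth [ 0.0237 -0.0075 -0.0568]
floor plane [0. 0. 0.] [0. 0.] 0
[15, -0, 30, -0, -0.7, 0, -1, 15.5, -0, 29.5, -0, -0.8, 0, -1, 16, -0, 29.5, -0, -0.7, 0, -1, 16.5, -0, 29, -0.1, -0.8, 0, -1, 16.5, -0, 29, 0, -0.7, 0.1, -1]
[6, -0, 10.5, 0, -0, -0, -1, 6, -0, 10, 0, -0, -0, -1]
```

View pics/s4.png

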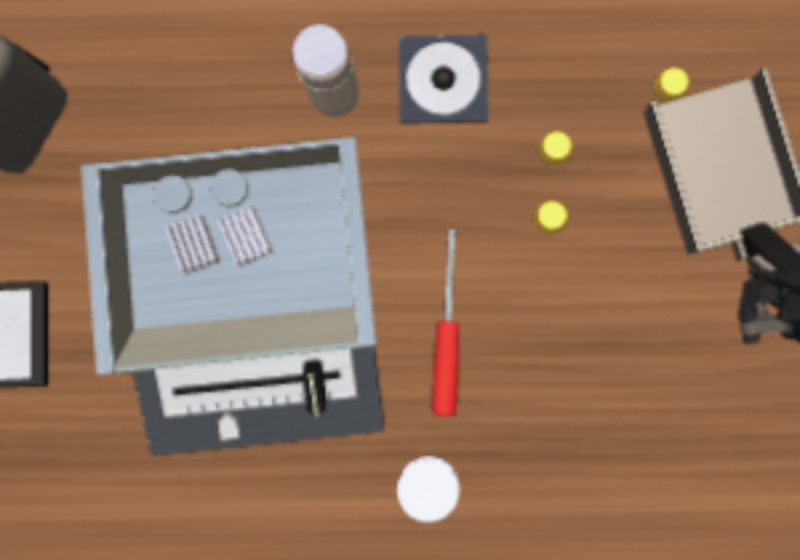

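All four parts are in the hopper: the feet at crop (172,192) and (228,187), the heat sinks at (192,243) and (245,235). The tray is empty but slipped about 6° nose-up in the grip, so I correct the pitch while lowering it.

```bash
python3 - <<'E'
from h import *
g=np.array([.5715,-.2576,.058]);F=frame(ty,23.6)
plan([(g+[0,0,.03],F,6),(g+[0,0,.006],F,2)],-1)
E
```

```text
[12.5, -0, 25, -0, 0.4, 0, -1, 12.5, -0, 25, -0, 0.5, 0, -1, 12.5, -0, 25, -0, 0.4, 0, -1, 12, -0, 25.5, -0.1, 0.5, 0, -1, 12, -0, 25, 0, 0.4, 0, -1]
[11.5, -0, 25.5, 0, 0.5, 0.1, -1, 5, -0, 11, 0, -0, -0, -1, 5, -0, 11, 0, -0, -0, -1]
```

Call:
apply_moves:
  rows: [12.5,0,25,0,0.4,0,-1,12.5,0,25,0,0.5,0,-1,12.5,0,25,0,0.4,0,-1,12,0,25.5,-0.1,0.5,0,-1,12,0,25,0,0.4,0,-1]

```text
clock: 13.2
tool_pos: [0.5718, -0.257, 0.1152]
tcp_rot: [-3.141, 0.42, -2.857]
force: [0.3, -0.5, -1.6]
grip_width: 0.0227
gripper_force: 114.6
```

Call:
apply_moves:
  rows: [11.5,0,25.5,0,0.5,0.1,-1,5,0,11,0,0,0,-1,0,0,0,0,0,0,-1]

```text
clock: 13.5
tool_pos: [0.5708, -0.2569, 0.0743]
tcp_rot: [3.138, 0.409, -2.86]
force: [0.9, -0.5, -1.8]
grip_width: 0.0228
gripper_force: 114.5
```

```bash
python3 - <<'E'
from h import *
p,R=pose();print(p,R.as_euler("xyz"),readout.state()["force"])
t=imaging.snapshot("top");W=pts(t);ok=t["z_map"]>0
d=nets.outline_of("tray","top")[0];Q=W[d["mask"]&ok];x=TR.inv().apply(Q-p)
f=x[(x[:,0]>.05)&(abs(x[:,1])<.042)&(x[:,0]<.14)]
c=np.linalg.lstsq(np.c_[f[:,:2],np.ones(len(f))],f[:,2],rcond=None)[0];print(d["conf"],"floor plane",c,np.degrees(np.arctan(c[:2])),len(f),"floor z at TCP/lip",p[2]+c[2],p[2]+c[2]+.15*c[0])
E
```

```text
[ 0.5708 -0.2569  0.0743] [ 3.1385  0.4094 -2.8602] [ 0.9132 -0.5381 -1.7556]
0.64 floor plane [ 0.0003  0.011  -0.0536] [0.0157 0.6274] 983 floor z at TCP/lip 0.020752445271263256 0.020793595265570848
```

Call:
apply_moves:
  rows: [2.5,0,5.5,0,0,0,-1,2,0,4.5,0,0,0,-1,0.5,0,1.5,0,0,0,-1,0.5,0,1,0,0,0,-1,0,0,0,0,0,0,-1]

```text
clock: 14.1
tool_pos: [0.5715, -0.258, 0.0613]
tcp_rot: [3.14, 0.41, -2.86]
force: [-0.5, 0.1, -3.0]
grip_width: 0.0227
gripper_force: 114.5
```

Call:
apply_moves:
  rows: [0.5,0,1,0,0,0,-1,0,0,0,0,0,0,-1]

```text
clock: 14.3
tool_pos: [0.5714, -0.2581, 0.0602]
tcp_rot: [3.14, 0.41, -2.86]
force: [0.0, 0.6, -1.3]
grip_width: 0.0229
gripper_force: 114.5
```

Call:
apply_moves:
  rows: [0.5,0,1,0,0,0,-1,0.5,0,1,0,0,0,-1,0,0,0,0,0,0,-1]

```text
clock: 14.6
tool_pos: [0.5713, -0.258, 0.0579]
tcp_rot: [3.14, 0.41, -2.86]
force: [-0.0, 1.1, -2.0]
grip_width: 0.023
gripper_force: 114.5
```

Call:
apply_moves:
  rows: [0.5,0,1,0,0,0,-1,0,0,0,0,0,0,-1]

```text
clock: 14.8
tool_pos: [0.5716, -0.2582, 0.0575]
tcp_rot: [3.141, 0.411, -2.86]
force: [-2.0, 1.5, 4.0]
grip_width: 0.0228
gripper_force: 115.2
```

Contact felt. I release and back off.

Call:
apply_moves:
  rows: [0,0,0,0,0,0,1,0,0,0,0,0,0,1,0,0,0,0,0,0,1,0,0,0,0,0,0,1,0,0,0,0,0,0,1]

```text
clock: 15.3
tool_pos: [0.5713, -0.2581, 0.0569]
tcp_rot: [3.14, 0.41, -2.86]
force: [0.1, 0.3, 0.7]
grip_width: 0.0852
gripper_force: 0.0
```

Call:
apply_moves:
  rows: [0,0,-15,0,0,0,1,0,0,-30,0,0,0,1,0,0,-40,0,0,0,1,0,0,-40,0,0,0,1,0,0,-10,0,0,0,1]

```text
clock: 15.8
tool_pos: [0.5199, -0.2746, 0.1851]
tcp_rot: [-3.139, 0.414, -2.859]
force: [1.2, 0.5, -1.3]
grip_width: 0.0854
gripper_force: 0.0
```

```bash
python3 - <<'E'
from h import *
p,R=pose();print(p,R.as_euler("xyz"),readout.state()["force"])
t=imaging.snapshot("top");W=pts(t);ok=t["z_map"]>0
d=nets.outline_of("tray","top")[0];Q=W[d["mask"]&ok];x=TR.inv().apply(Q-TC)
f=x[(x[:,0]>-.05)&(abs(x[:,1])<.042)&(x[:,0]<.06)]
c=np.linalg.lstsq(np.c_[f[:,:2],np.ones(len(f))],f[:,2],rcond=None)[0];print(d["conf"],"floor plane",c,len(f))
# fader & pointer in cleaner frame (origin MC)
Rm=Ro.from_euler("z",cy,degrees=True);L=Rm.inv().apply((W-MC).reshape(-1,3)).reshape(420,560,3)
for n in("fader_top","pointer_tip"):
    for d in nets.outline_of(n,"top")[:2]:
        m=d["mask"]&ok
        if m.sum()<4: continue
        Q=L[m];print(n,d["conf"],d["box"],Q.min(0),np.median(Q,0),Q.max(0))
# panel plane fit + tall points
reg=(L[...,0]>-.18)&(L[...,0]<-.1)&(abs(L[...,1])<.1)&ok&(L[...,2]<-.03)
P=L[reg];
c=np.linalg.lstsq(np.c_[P[:,:2],np.ones(len(P))],P[:,2],rcond=None)[0]
for _ in range(4):
    r=P[:,2]-np.c_[P[:,:2],np.ones(len(P))]@c;k=abs(r)<.004
    c=np.linalg.lstsq(np.c_[P[k][:,:2],np.ones(k.sum())],P[k][:,2],rcond=None)[0]
r=P[:,2]-np.c_[P[:,:2],np.ones(len(P))]@c
print("plane",c,np.degrees(np.arctan(c[0])),k.sum())
T=P[r>.03];print("cap top",len(T),T.min(0),T.mean(0),T.max(0))
# rim edges for yaw check
M=(L[...,2]>-.006)&(L[...,2]<.006)&(abs(L[...,0])<.12)&(abs(L[...,1])<.14)&ok;print("rim",cv2.minAreaRect(L[M][:,:2].astype(np.float32)*1000))
E
```

```text
[ 0.5199 -0.2746  0.1851] [-3.1386  0.4135 -2.8593] [ 1.1869  0.5244 -1.2898]
0.56 floor plane [-0.0003  0.0034  0.0042] 1145
fader_top 0.58 [223.4, 237.9, 230.6, 253.3] [-0.1498 -0.0679 -0.1061] [-0.1249 -0.0601 -0.0645] [-0.1    -0.049  -0.0511]
pointer_tip 0.6 [260.5, 269.4, 283.0, 294.4] [-0.2703 -0.186  -0.1543] [-0.2361 -0.1567 -0.1065] [-0.2072 -0.1269 -0.1002]
pointer_tip 0.37 [194.8, 257.5, 198.9, 265.0] [-0.1671  0.0246 -0.123 ] [-0.1561  0.0333 -0.1085] [-0.1434  0.0422 -0.0971]
plane [ 0.5238  0.0002 -0.0353] 27.64702797440232 1896
cap top 121 [-0.152  -0.0671 -0.0748] [-0.1296 -0.0587 -0.0622] [-0.1083 -0.049  -0.0511]
rim ((0.677154541015625, 0.19667816162109375), (250.8357696533203, 191.0203857421875), 89.94808197021484)
```

The tray stands flat (floor plane level at 4 mm). Next I plan the move to the pre-grasp above the fader.

```bash
cat >> h.py <<'E'
Rm=Ro.from_euler("z",cy,degrees=True);FR=frame(cy,33)
def fad(y,cap=(-.1296,-.0587,-.0622)):
    return MC+Rm.apply(np.array([cap[0]+.011,y,cap[2]-.0213]))
E
python3 - <<'E'
from h import *
g=fad(-.0587);print(g)
plan([(g-FR.apply([0,0,.1]),FR,12)],0)
E
```

```text
[0.4852 0.1308 0.0685]
[-1, 34, 3, 0.4, -0.8, 0.8, 0, -0.5, 34, 3, 0.5, -0.8, 0.8, 0, -0, 34, 2.5, 0.4, -0.8, 0.8, 0, 0.5, 34, 2, 0.5, -0.8, 0.8, 0, 1, 34, 2, 0.4, -0.8, 0.8, 0]
[1.5, 34, 1.5, 0.4, -0.8, 0.8, 0, 2, 34, 1.5, 0.5, -0.7, 0.8, 0, 2.5, 34, 1, 0.4, -0.8, 0.8, 0, 3, 34, 1, 0.5, -0.8, 0.8, 0, 3.5, 34, 0.5, 0.4, -0.8, 0.8, 0]
[4, 34, 0, 0.5, -0.8, 0.8, 0, 4, 34, 0, 0.4, -0.8, 0.8, 0]
```

Call:
apply_moves:
  rows: [-1,34,3,0.4,-0.8,0.8,0,-0.5,34,3,0.5,-0.8,0.8,0,0,34,2.5,0.4,-0.8,0.8,0,0.5,34,2,0.5,-0.8,0.8,0,1,34,2,0.4,-0.8,0.8,0]

```text
clock: 16.5
tool_pos: [0.4816, -0.1054, 0.1672]
tcp_rot: [-3.14, 0.479, -2.939]
force: [0.6, -0.0, 0.1]
grip_width: 0.0422
gripper_force: 0.0
```

Call:
apply_moves:
  rows: [1.5,34,1.5,0.4,-0.8,0.8,0,2,34,1.5,0.5,-0.7,0.8,0,2.5,34,1,0.4,-0.8,0.8,0,3,34,1,0.5,-0.8,0.8,0,3.5,34,0.5,0.4,-0.8,0.8,0]

```text
clock: 17.0
tool_pos: [0.4445, 0.0603, 0.1561]
tcp_rot: [-3.14, 0.548, -3.019]
force: [0.8, 0.4, -0.8]
grip_width: 0.0425
gripper_force: 0.0
```

Call:
apply_moves:
  rows: [4,34,0,0.5,-0.8,0.8,0,4,34,0,0.4,-0.8,0.8,0,0,0,0,0,0,0,0]

```text
clock: 17.3
tool_pos: [0.429, 0.1301, 0.1514]
tcp_rot: [-3.141, 0.575, -3.043]
force: [0.2, -0.4, 0.3]
grip_width: 0.043
gripper_force: 0.0
```

```bash
python3 - <<'E'
from h import *
p,R=pose();s=imaging.snapshot("wrist");W=R.apply(pts(s).reshape(-1,3))+p
print(p,readout.state()["joints"])
L=Rm.inv().apply(W-MC).reshape(420,560,3);ok=s["z_map"]>0;np.savez("w.npz",L=L,px=s["pixels"],ok=ok)
for n in("fader_top","pointer_tip"):
    for d in nets.outline_of(n,"wrist")[:2]:
        m=d["mask"]&ok
        if m.sum()<4: continue
        Q=L[m];print(n,d["conf"],d["box"],np.percentile(Q,2,axis=0),np.median(Q,0),np.percentile(Q,98,axis=0))
cv2.imwrite("pics/w5.png",cv2.resize(s["pixels"][:,:,::-1],(800,600)))
plan([(fad(-.0587),FR,4)],0)
E
```

```text
[0.429  0.1301 0.1514] [ 0.4086 -0.3177 -0.9245  0.4124 -0.1683  0.2635]
fader_top 0.94 [259.0, 180.5, 287.1, 245.7] [-0.1501 -0.0726 -0.0977] [-0.1358 -0.0612 -0.0675] [-0.0902 -0.0516 -0.0554]
pointer_tip 0.72 [379.6, 133.3, 406.5, 170.4] [-0.1668  0.0219 -0.1178] [-0.1579  0.0301 -0.1108] [-0.1461  0.039  -0.1045]
pointer_tip 0.3 [0.5, 226.2, 50.1, 280.8] [ 0.0008 -0.3912 -0.1514] [ 0.0366 -0.3839 -0.1344] [ 0.0713 -0.377  -0.1155]
[-0, 0, 25, -0, -0, 0, 0, -0.5, 0, 25, -0, -0, 0.1, 0, 0, 0, 25, -0, -0.1, -0, 0, -0, 0, 25, -0, 0, 0, 0]
```

View pics/w5.png

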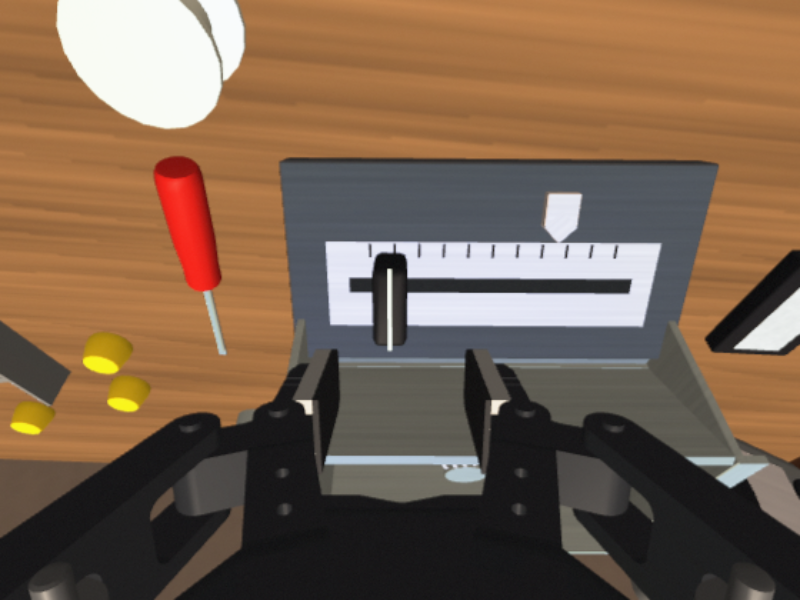

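The wrist view is clear: the cap's white line is at (390,310), the pointer tip at (559,242) and the panel is undistorted. I descend on the cap and grip lightly.

Call:
apply_moves:
  rows: [0,-2,25,0,0,0,0,0,0,25,0,0,0,0,0,0,25,0,0,0,0,0,0,15,0,0,0,0,0,0,8,0,0,0,0]

```text
clock: 17.95
tool_pos: [0.4847, 0.1266, 0.0694]
tcp_rot: [-3.14, 0.574, -3.053]
force: [0.0, 0.1, 0.7]
grip_width: 0.0427
gripper_force: 0.0
```

Call:
apply_moves:
  rows: [0,0,0,0,0,0,-1,0,0,0,0,0,0,-1,0,0,0,0,0,0,-1,0,0,0,0,0,0,-1]
  squeeze: 20

```text
clock: 18.35
tool_pos: [0.4843, 0.128, 0.0713]
tcp_rot: [-3.14, 0.576, -3.051]
force: [14.2, -0.3, -20.0]
grip_width: 0.0174
gripper_force: 22.1
```

```bash
python3 - <<'E'
from h import *
d=np.load("w.npz");L=d["L"];px=d["px"].astype(int)
for u,v in[(391,168),(391,167),(391,165),(391,162)]:print("tip",L[v,u],px[v,u])
for v in(200,210,220,230,240):
    r=px[v,255:292].sum(1);u=255+np.argmax(r*( (np.arange(37)>8)&(np.arange(37)<27)));print("line",u,L[v,u])
p,R=pose();l=Rm.inv().apply(p-MC);print("tcp local",l,readout.state()["grip_width"])
E
```

```text
tip [-0.1448  0.0311 -0.1031] [229 231 243]
tip [-0.1448  0.0313 -0.1043] [229 230 242]
tip [-0.1466  0.0309 -0.1046] [230 232 243]
tip [-0.149   0.0304 -0.1053] [233 234 245]
line 272 [-0.144  -0.0612 -0.0693]
line 272 [-0.1375 -0.0612 -0.0655]
line 272 [-0.1293 -0.0612 -0.0629]
line 273 [-0.1234 -0.0605 -0.0582]
line 273 [-0.1155 -0.0605 -0.0548]
tcp local [-0.1198 -0.0614 -0.0807] 0.017367713374753343
```

Call:
apply_moves:
  rows: [0,4,1,0,0,0,-1,0,12,0.5,0,0,0,-1,0,12,0,0,0,0,-1,0,12,0,0,0,0,-1,0,12,0,0,0,0,-1]

```text
clock: 18.85
tool_pos: [0.4801, 0.1808, 0.0709]
tcp_rot: [-3.141, 0.577, -3.05]
force: [-22.1, -4.3, 20.4]
grip_width: 0.0177
gripper_force: 29.6
```

```bash
python3 - <<'E'
from h import *
p,R=pose();l=Rm.inv().apply(p-MC);print(l,readout.state()["force"],R.as_euler("xyz"))
E
```

```text
[-0.1192 -0.0085 -0.0811] [-22.0708  -4.2773  20.367 ] [-3.1412  0.5774 -3.0505]
```

Call:
apply_moves:
  rows: [0,12,-0.7,0,0,0,-1,0,12,0,0,0,0,-1,0,10,0,0,0,0,-1,0,5,0,0,0,0,-1,0,0,0,0,0,0,-1]

```text
clock: 19.35
tool_pos: [0.4764, 0.2202, 0.071]
tcp_rot: [3.141, 0.577, -3.05]
force: [-9.2, 1.5, 5.1]
grip_width: 0.0174
gripper_force: 26.9
```

```bash
python3 - <<'E'
from h import *
p,R=pose();l=Rm.inv().apply(p-MC);print(l,readout.state()["force"])
E
```

```text
[-0.1193  0.0311 -0.081 ] [-9.152   1.4828  5.0805]
```

TCP y is 31.1 mm against a target of 31.1 mm. I release, retract along the tool and check.

Call:
apply_moves:
  rows: [0,0,0,0,0,0,0,0,0,0,0,0,0,0,0,0,0,0,0,0,0]

```text
clock: 19.65
tool_pos: [0.477, 0.2193, 0.0709]
tcp_rot: [-3.141, 0.577, -3.051]
force: [-0.2, -0.1, -0.1]
grip_width: 0.0427
gripper_force: 0.0
```

Call:
apply_moves:
  rows: [0,0,-10,0,0,0,0,0,0,-20,0,0,0,0,0,0,-35,0,0,0,0,0,0,-40,0,0,0,0,0,0,0,0,0,0,0]

```text
clock: 20.15
tool_pos: [0.4198, 0.2149, 0.1629]
tcp_rot: [3.139, 0.581, -3.052]
force: [0.6, 0.8, -0.4]
grip_width: 0.0428
gripper_force: 0.0
```

```bash
python3 - <<'E'
from h import *
p,R=pose();s=imaging.snapshot("wrist");W=R.apply(pts(s).reshape(-1,3))+p
L=Rm.inv().apply(W-MC).reshape(420,560,3);ok=s["z_map"]>0
for n in("fader_top","pointer_tip"):
    for d in nets.outline_of(n,"wrist")[:1]:
        Q=L[d["mask"]&ok];print(n,d["conf"],d["box"],np.percentile(Q,2,axis=0),np.median(Q,0),np.percentile(Q,98,axis=0))
        if n[0]=="p": print("tip",L[int(d["box"][3])-2,int((d["box"][0]+d["box"][2])/2)])
t=imaging.snapshot("top");W=pts(t);d=nets.outline_of("tray","top")[0];q=TR.inv().apply(W[d["mask"]]-TC);f=q[(abs(q[:,0])<.05)&(abs(q[:,1])<.04)];print("tray floor z",np.percentile(f[:,2],[5,50,95]))
cv2.imwrite("pics/w6.png",s["pixels"][100:300,220:500,::-1].repeat(2,0).repeat(2,1))
E
```

```text
fader_top 0.91 [271.6, 168.2, 294.5, 228.0] [-0.1499  0.0214 -0.0947] [-0.1363  0.0298 -0.0666] [-0.115   0.0387 -0.0555]
pointer_tip 0.65 [270.3, 126.2, 293.1, 158.8] [-0.1668  0.0227 -0.1154] [-0.1573  0.031  -0.1104] [-0.1461  0.0392 -0.1044]
tip [-0.1455  0.0306 -0.1048]
tray floor z [0.001  0.0043 0.0075]
```

View pics/w6.png

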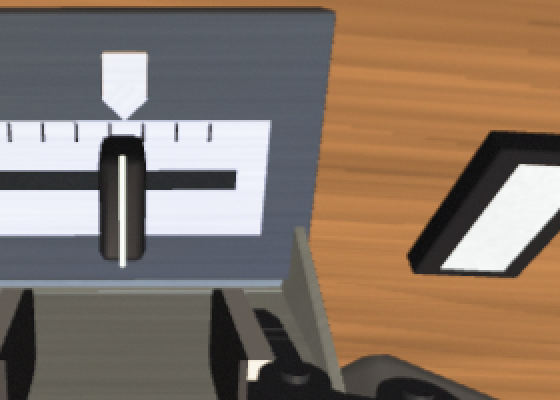

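The cap line at (122,200) lines up with the pointer tip at (124,119), within 1–2 mm. Nothing is touching, so I hand the job in.

```bash
python3 -c "
from plant import order
print(order.close_job())"
```

```text
the job is handed in; nothing more can be done
None
```

I handed the job in after about 20 s of the 67 s allowed: all four parts are in the hopper, the empty tray is upright and released on the bench, and the fader is within 1–2 mm of the pointer tip; the hand-in gave no verdict.

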